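# Load the bench shaker from the draining rack and set its speed

### The arm

A 6-joint arm with a two-finger parallel gripper is mounted at the origin on the work surface. World frame = base frame: x ahead of the robot, y to its left, z up, the work surface at z = 0. Lengths are in m, angles in rad, forces in N, time in s.
With the tool pointing down it reaches from about 0.35 to 0.775 m from the base axis. Payload 7.3 kg.
Tool frame: the origin (TCP) lies midway between the tips of the shut fingers; the grasp point (between the pads) lies grasp_offset behind it (grasp_offset is the distance from the TCP to the grasp point, in m); z points along the fingers, y is the line along which they close (so a half turn about z gives the same grasp; the last joint's range is limited). The gripper opens to 92 mm and grips with 3 to 60 N. Pads are 19 mm wide; open, the fingers measure 130 mm over their backs; the gripper's body (75 mm by 190 mm) begins 47 mm behind the grasp point.
Start: joints at [-1.314, 0.342, 1.524, -0, 1.275, -0.146], TCP at [0.206, -0.483, 0.227] pointing down, gripper open.
Joint ranges: [-2.53, 2.53], [-0.77, 2.02], [0.04, 2.7], [-1, 4.14], [0.28, 2.66], [-3.11, 3.11]. Speed limits (rad/s): [2.57, 2.57, 3.14, 3.14, 3.14, 3.14].

### API

Orientations are given as [roll, pitch, yaw] about the fixed x, y, z axes, in that order (R = Rz(yaw) Ry(pitch) Rx(roll)).
In Python, from cell import * gives the robot as it stands.
- The arm moves only by the tool step_arm, never from a script. Its argument "plan" is a list of rows, each a list of 5 numbers: the closure, from -1 (fully open) to 1 (shut), then the shift along the tool's x, y, z in m, then the turn about the tool's z in rad. In form: [[hand, x, y, z, twist], ...]. A call has 1 to 20 rows; each row is the pose to reach, as a shift and turn from the pose commanded when the call began, along the tool's axes at that moment; what a row does not reach only later rows make up. A row lasts 1/8 s, in which the tool goes at most 62.5 mm and 10.7 degrees, less where a joint would pass 70% of its speed; a pose out of reach is approached as far as the arm can. A call with a gripper value outside its range is refused whole. The fingers move at their own pace and stop on an object; "grip_force" is the grip in N (left out, the last holds). Time passes only in rows, so rows that repeat a pose let the fingers close. It gives the time, the measured TCP pose, the force, the opening and the grip force at its end, in the units of the state.
- observe(): the state, without advancing time (a new reading comes with each control period).
- read_camera(name): name is "scene" or "top" or "wrist"; returns a dict with "img" (420x560x3 uint8, red, green, blue), "range_z" (420x560 float32, m along the optical axis (not along the pixel's ray), 0 where there is no reading), "fx", "fy", "cx", "cy" (pixels), "R" (3x3) and "t" (3): a world point X has camera coordinates R X + t; the wrist camera has in their place "T_tool_cam" (4x4, takes a point from camera to tool coordinates, whose origin is the TCP and whose axes are the flange's). Camera axes: x right, y down, z forward; pixel columns grow to the right and rows downward; lengths in m; the calibration is good to about 2 mm. The wrist camera is an equidistant fisheye: a pixel r from the principal point sees the ray r / f radians off the axis. A picture is of the moment at which its call begins: read the wrist's pose just before it.
- hand_in(): hands the job in; it is judged then, once.
The state is a dict: "time": time; "qpos": joint angles; "qvel": joint speeds; "joint_efforts": joint torques, N m; "tool_pos": TCP position; "tool_rot": TCP orientation; "contact_force": force on the tool from outside, world axes, zero at the start; "torque": the same for the moment, N m; "opening": finger opening in m; "grip_force": force on a finger pad.
Only numpy, scipy, OpenCV 4.12 (cv2) and the standard library are available. Lean on these libraries where they do the work, as an engineer would, in place of code of your own. Each camera call takes 0.05 s, during which the arm holds its last target. There are 200 camera calls.

### The job

First slide the shaker's orange speed slider all the way back to zero, towards the robot. Then take every sample cassette out of the draining rack (it can be gripped once it is pushed along its groove until its end hangs over the front edge) and slide it under the sprung finger of the shaker bay of its own colour, flat, straight and fully home against the stops, so that the finger holds it down. Once all the cassettes are loaded, slide the speed slider to the green pointer, and leave the flask and the wash bottle standing.

Things in the scene. Friction and masses are not known exactly. Their poses are not given: they have to be found in the camera images.
- rack: White plastic draining rack, fixed, 220 mm long (x), 260 wide (y). Origin at bench height under the middle of its front edge (nearest the robot); x runs back along the grooves, y left, z up. Three grooves open at both ends, at y = +85, 0, -85 mm, 50 wide, floor at z = 50; ribs beside them rise to z = 59, so a cassette's sides are out of reach until it is pushed out over the front edge.
- shaker: White low bench shaker, fixed. Origin at bench height under the middle of the platform's front edge; x away from the robot, y left, z up. Aluminium platform: x 0 to 160 mm, y -135 to 135, top z = 60. To its right a grey console, x -20 to 180, y -226 to -142, top z = 45, with the speed slider. Bays at y = +85 (red), 0 (yellow), -85 (blue), each ended by two stop blocks 18 high, faces at x = 80.
- cassette_red: Sealed flat sample cassette, red, rigid plastic with a white label on each face: 120 mm (x) x 46 (y) x 12 (z), about 80 g. Origin at its centre. Either end and either face may go first or up. At the start it lies flat in any one of the rack's grooves, near end 15 to 40 mm behind the front edge. May be absent (None).
- cassette_yellow: Sealed flat sample cassette, yellow, rigid plastic with a white label on each face: 120 mm (x) x 46 (y) x 12 (z), about 80 g. Origin at its centre. Either end and either face may go first or up. At the start it lies flat in any one of the rack's grooves, near end 15 to 40 mm behind the front edge. May be absent (None).
- cassette_blue: Sealed flat sample cassette, blue, rigid plastic with a white label on each face: 120 mm (x) x 46 (y) x 12 (z), about 80 g. Origin at its centre. Either end and either face may go first or up. At the start it lies flat in any one of the rack's grooves, near end 15 to 40 mm behind the front edge. May be absent (None).
- bay_red (a point): Where the centre of the red cassette is when flat and fully home in the red bay (6 mm above the platform top, 60 mm before the stop faces; shaker x = 20). Axes as the shaker's. The seated cassette sticks out 40 mm over the platform's front edge, where gripper fingers can pass down beside it.
- bay_yellow (a point): Where the centre of the yellow cassette is when flat and fully home in the yellow bay (6 mm above the platform top, 60 mm before the stop faces; shaker x = 20). Axes as the shaker's. The seated cassette sticks out 40 mm over the platform's front edge, where gripper fingers can pass down beside it.
- bay_blue (a point): Where the centre of the blue cassette is when flat and fully home in the blue bay (6 mm above the platform top, 60 mm before the stop faces; shaker x = 20). Axes as the shaker's. The seated cassette sticks out 40 mm over the platform's front edge, where gripper fingers can pass down beside it.
- finger_red (a joint): Sprung hold-down finger of the red bay, 16 mm wide, hinged crosswise at shaker x = 115, z = 74 mm, reaching towards the robot. Rad: 0 = down, heel 2 mm above the platform at shaker x = 53; grows as it lifts, to 0.8; a cassette beneath holds it at about 0.16. Its spring (0.18 N m when down, plus 0.9 N m/rad) always returns it and bears down with 3 to 6 N.
- toe_red (a point): Front tip of the red finger's upturned toe, which slopes up from the heel towards the robot at 24 degrees, polished; when down, it is at shaker x = 15 mm, 19 mm above the platform. A cassette slid in flat along the platform from the front lifts the toe with its leading edge and goes beneath (4 to 10 N of push).
- finger_yellow (a joint): Sprung hold-down finger of the yellow bay, 16 mm wide, hinged crosswise at shaker x = 115, z = 74 mm, reaching towards the robot. Rad: 0 = down, heel 2 mm above the platform at shaker x = 53; grows as it lifts, to 0.8; a cassette beneath holds it at about 0.16. Its spring (0.18 N m when down, plus 0.9 N m/rad) always returns it and bears down with 3 to 6 N.
- toe_yellow (a point): Front tip of the yellow finger's upturned toe, which slopes up from the heel towards the robot at 24 degrees, polished; when down, it is at shaker x = 15 mm, 19 mm above the platform. A cassette slid in flat along the platform from the front lifts the toe with its leading edge and goes beneath (4 to 10 N of push).
- finger_blue (a joint): Sprung hold-down finger of the blue bay, 16 mm wide, hinged crosswise at shaker x = 115, z = 74 mm, reaching towards the robot. Rad: 0 = down, heel 2 mm above the platform at shaker x = 53; grows as it lifts, to 0.8; a cassette beneath holds it at about 0.16. Its spring (0.18 N m when down, plus 0.9 N m/rad) always returns it and bears down with 3 to 6 N.
- toe_blue (a point): Front tip of the blue finger's upturned toe, which slopes up from the heel towards the robot at 24 degrees, polished; when down, it is at shaker x = 15 mm, 19 mm above the platform. A cassette slid in flat along the platform from the front lifts the toe with its leading edge and goes beneath (4 to 10 N of push).
- speed (a joint): Speed slider on the shaker's console, m, 0 to 0.10 growing away from the robot (shaker +x; 0 at shaker x = 30 mm). Stays where it is left; friction about 1.5 N.
- speed_top (a point): Centre of the top of the orange slider grip, 20 mm (shaker x) x 28 (y) x 40 tall, its top 99 mm above the bench, at shaker y = -180; it runs on a 40 mm wide aluminium track whose top is 59 mm above the bench.
- mark: Green pointer beside the slider track on its right, 5 x 20 x 14 mm, fixed: the speed wanted. Its x (axes as the shaker's) is where the middle of the slider grip must stand. Origin at the centre of its underside.
- flask: Glass conical flask, 84 mm across, 130 tall, standing behind the task; origin at centre of the foot. Leave standing.
- wash_bottle: White wash bottle, 66 mm across, 170 tall, standing behind the task; origin at centre of the foot. Leave standing.
There are look-alikes about, which are no part of the job. Several things have the shape of the cassette_red; the one meant has the colours described above.

How it is judged:
On the way, in this order (a step that is already met when the one before it is completed fails the run):
1. the speed slider is back at zero (value of joint speed below 0.008 m), for 0.2 s.
2. every cassette present lies home under the finger of its own colour (x of cassette_red in the frame of bay_red between -0.007 and 0.007 m and y of cassette_red in the frame of bay_red between -0.01 and 0.01 m and z of cassette_red in the frame of bay_red between -0.004 and 0.004 m and angle between the x axis of cassette_red and the x axis of bay_red, either way round below 0.12 rad and angle between the z axis of cassette_red and the z axis of bay_red, either way round below 0.08 rad and distance between toe_red and cassette_red between 0.024 and 0.037 m and x of cassette_yellow in the frame of bay_yellow between -0.007 and 0.007 m and y of cassette_yellow in the frame of bay_yellow between -0.01 and 0.01 m and z of cassette_yellow in the frame of bay_yellow between -0.004 and 0.004 m and angle between the x axis of cassette_yellow and the x axis of bay_yellow, either way round below 0.12 rad and angle between the z axis of cassette_yellow and the z axis of bay_yellow, either way round below 0.08 rad and distance between toe_yellow and cassette_yellow between 0.024 and 0.037 m and x of cassette_blue in the frame of bay_blue between -0.007 and 0.007 m and y of cassette_blue in the frame of bay_blue between -0.01 and 0.01 m and z of cassette_blue in the frame of bay_blue between -0.004 and 0.004 m and angle between the x axis of cassette_blue and the x axis of bay_blue, either way round below 0.12 rad and angle between the z axis of cassette_blue and the z axis of bay_blue, either way round below 0.08 rad and distance between toe_blue and cassette_blue between 0.024 and 0.037 m), for 0.2 s.
3. the speed slider stands at the green pointer (x of speed_top in the frame of mark between -0.006 and 0.006 m), for 0.2 s.
At the end, for the whole second after the job is handed in: Every cassette present lies still and flat in the bay of its colour, within 7 mm lengthwise of home and 10 mm sideways, straight within 7 degrees, with the finger bearing on it; the middle of the slider grip is within 6 mm of the green pointer (all of step 2 and all of step 3 and linear speed of each of cassette_red, cassette_yellow, cassette_blue below 0.01 m/s); the robot touches nothing.
It fails at once if the flask is knocked over (angle between flask's own z axis and vertical above 0.6 rad).
It fails at once if the wash bottle is knocked over (angle between wash_bottle's own z axis and vertical above 0.6 rad).
Of cassette_red, cassette_yellow, cassette_blue only 2 to 3 are there at a start; the rules pass over those that are not, and their reading is None.
At some moment in a run one of cassette_red, cassette_yellow, cassette_blue may be knocked a few centimetres aside while the robot is not near it.
Once in a run the grip may slacken for a moment while it holds something.
It also fails if it takes over 210 s, if anything falls off the work surface, if the arm or the gripper's body presses on something with over 40 N, if the wrist force passes 120 N, or if a joint passes its speed limit or range.

## Working session

There is one attempt and no reset: what is moved stays moved. The work goes in short steps, Python scripts to look and compute and a tool call to move; the robot and the scene stay as the last step left them, time stands still between calls to the robot, and variables do not carry over. Pictures are saved under pics/ and viewed, at most 14 in all, crops included, and the job is handed in when it is done.

Besides the shell and the picture viewer there is one more tool, called after "Request:" as a command line: name --pt "numbers of a row" for each row, then --argument value for the rest. step_arm: Moves the arm, as the interface text tells. Its arguments: {"type":"object","properties":{"plan":{"type":"array","items":{"type":"array","items":{"type":"number"}}},"grip_force":{"type":"number"}},"required":["plan"]}

```bash
mkdir -p pics
cat > h.py <<'E'
from cell import *
import numpy as np, cv2
def save(n,im,scale=1):
    cv2.imwrite('pics/'+n+'.png',cv2.resize(im[:,:,::-1],None,fx=scale,fy=scale,interpolation=cv2.INTER_CUBIC))
def world(c,uv,z=None):
    """cast pixel to plane z, or use depth if z None"""
    u,v=uv; d=np.array([(u-c['cx'])/c['fx'],(v-c['cy'])/c['fy'],1.])
    R,t=np.array(c['R']),np.array(c['t']); o=-R.T@t; w=R.T@d
    s=c['range_z'][int(v),int(u)] if z is None else (z-o[2])/w[2]
    return o+s*w
E
python3 - <<'E'
from h import *
s=observe();print({k:np.round(v,3) for k,v in s.items()}, )
for n in('scene','top'):
    c=read_camera(n);save(n+'0',c['img']);np.save('pics/'+n+'0.npy',c,allow_pickle=True)
    print(n,c['fx'],np.round(-np.array(c['R']).T@c['t'],3))
E
```

```text
{'time': np.float64(0.0), 'qpos': array([-1.314,  0.343,  1.525, -0.   ,  1.275, -0.146]), 'qvel': array([ 0.   , -0.001,  0.   , -0.   ,  0.001, -0.001]), 'joint_efforts': array([-3.0000e-03, -4.3125e+01, -2.4422e+01,  7.1000e-02,  5.6000e-02,
       -0.0000e+00]), 'tool_pos': array([ 0.206, -0.483,  0.226]), 'tool_rot': array([-3.14 , -0.   ,  0.403]), 'contact_force': array([0.324, 0.484, 1.35 ]), 'torque': array([ 0.034, -0.006, -0.027]), 'grip_force': np.float64(0.0), 'opening': np.float64(0.092)}
scene 447.4633569998935 [ 1.321 -0.884  0.955]
top 391.01851598855484 [0.433 0.002 1.407]
```

View pics/scene0.png

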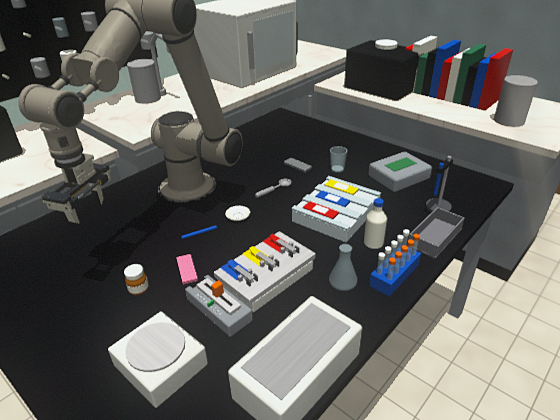

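View pics/top0.png

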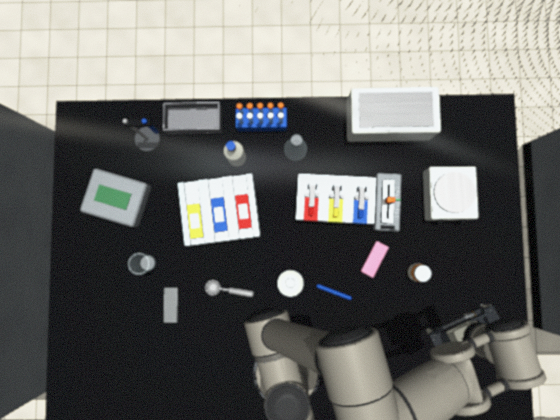

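Run:
```python
from h import *
c=np.load('pics/top0.npy',allow_pickle=True).item()
im=c['img'];save('top_crop',im[165:255,165:425],3)
R,t=np.array(c['R']),np.array(c['t']);o=-R.T@t
v,u=np.mgrid[:420,:560];d=np.stack([(u-c['cx'])/c['fx'],(v-c['cy'])/c['fy'],np.ones(u.shape)],-1)
P=o+(d@R)*c['range_z'][...,None]
H=P[...,2]
hsv=cv2.cvtColor(im,cv2.COLOR_RGB2HSV)
def rect(m,z,name):
    n,l,st,ce=cv2.connectedComponentsWithStats(m.astype(np.uint8))
    for i in range(1,n):
        if st[i,4]<25: continue
        q=np.argwhere(l==i)[:,::-1]
        W=np.array([world(c,p,z)[:2] for p in q])
        (cx,cy),(w,h),a=cv2.minAreaRect((W*1000).astype(np.float32))
        print(name,st[i,4],'px',ce[i].round(),'c',round(cx),round(cy),'wh',round(w),round(h),'ang',round(a,1),'med z',np.median(H[l==i]).round(3))
roi=np.zeros(H.shape,bool);roi[165:255,165:425]=1
rect(roi&(H>.04)&(H<.075)&(u<270),.055,'rack')
rect(roi&(H>.053)&(H<.2)&(u>280)&(u<376),.06,'plat')
rect(roi&(H>.035)&(H<.055)&(u>370)&(u<405),.045,'cons')
S=hsv[...,1]>130;h=hsv[...,0];V=hsv[...,2]>90
for n,lo,hi in(('red',170,5),('yel',22,35),('blue',105,125),('or',7,18),('grn',45,85)):
    k=((h>=lo)|(h<=hi)) if lo>hi else (h>=lo)&(h<=hi)
    rect(roi&S&V&k,{'or':.099,'grn':.07}.get(n,.062),n)
```

```text
rack 4701 px [218. 209.] c 576 229 wh 221 262 ang 6.7 med z 0.059
plat 3559 px [336. 198.] c 608 -179 wh 270 160 ang 86.2 med z 0.061
cons 872 px [387. 202.] c 596 -361 wh 86 199 ang 86.1 med z 0.046
red 102 px [242. 199.] c 597 145 wh 42 49 ang 89.9 med z 0.062
red 234 px [310. 211.] c 570 -92 wh 43 80 ang 85.5 med z 0.061
red 112 px [244. 222.] c 535 138 wh 51 42 ang 6.8 med z 0.063
yel 206 px [335. 213.] c 563 -177 wh 40 79 ang 86.0 med z 0.061
yel 88 px [194. 209.] c 575 313 wh 39 28 ang 89.3 med z 0.062
yel 94 px [196. 233.] c 493 303 wh 28 40 ang 8.8 med z 0.062
blue 101 px [217. 202.] c 591 230 wh 43 41 ang 5.3 med z 0.062
blue 226 px [360. 214.] c 559 -262 wh 41 80 ang 88.4 med z 0.062
blue 110 px [220. 226.] c 521 222 wh 43 43 ang 8.8 med z 0.061
or 43 px [390. 200.] c 595 -356 wh 27 17 ang 89.3 med z 0.099
```

View pics/top_crop.png

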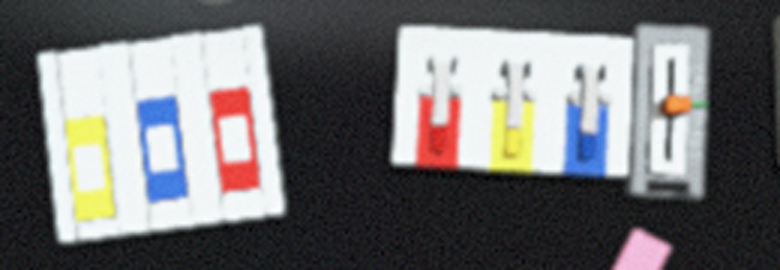

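Pixels in the top view: cassettes lie in the rack at yellow (196,222), blue (220,215) and red (244,211), each with a white label. The coloured strips at (310,211), (335,213) and (360,214) are bay floors, and the pink block at (375,260) has no label and isn't red. The enlarged crop confirms this. Slider at (390,200), green pointer at about (397,200).

```bash
cat >> h.py <<'E'
SO=np.array([.5282,-.1737]);SY=-.066
RO=np.array([.4668,.2160]);RY=.117
def loc(o,yaw,x,y): c,s=np.cos(yaw),np.sin(yaw); return o+[c*x-s*y,s*x+c*y]
def inv(o,yaw,p): c,s=np.cos(yaw),np.sin(yaw); d=np.array(p)[:2]-o; return np.array([c*d[0]+s*d[1],-s*d[0]+c*d[1]])
def go(xy,z,yaw,s=None,label=''):
    s=s or observe(); p=np.array(s['tool_pos']);y=s['tool_rot'][2]
    d=np.array([*xy,z])-p;c,sn=np.cos(y),np.sin(y)
    print(label,'shift',np.round([d[0]*c+d[1]*sn,d[0]*sn-d[1]*c,-d[2]],4),'twist',round(y-yaw,3))
E
python3 - <<'E'
from h import *
import cell
print([k for k in dir(cell) if not k.startswith('_')], getattr(cell,'grasp_offset',None))
go(loc(SO,SY,.0787,-.179),.2,SY)
E
```

```text
['IKError', 'grasp_offset', 'hand_in', 'observe', 'read_camera'] 0.0188
 shift [0.4071 0.0375 0.0261] twist 0.469
```

Request:
step_arm --pt "-1 0.407 0.0375 0.026 0.469" --pt "-1 0.407 0.0375 0.026 0.469" --pt "-1 0.407 0.0375 0.026 0.469" --pt "-1 0.407 0.0375 0.026 0.469" --pt "-1 0.407 0.0375 0.026 0.469" --pt "-1 0.407 0.0375 0.026 0.469" --pt "-1 0.407 0.0375 0.026 0.469" --pt "-1 0.407 0.0375 0.026 0.469" --pt "-1 0.407 0.0375 0.026 0.469" --pt "-1 0.407 0.0375 0.026 0.469" --pt "-1 0.407 0.0375 0.026 0.469"

```text
time: 1.48
tool_pos: [0.5941, -0.3588, 0.2013]
tool_rot: [3.141, -0.0, -0.068]
contact_force: [-0.3, -1.1, 0.3]
opening: 0.0918
grip_force: 0.0
```

```bash
cat >> h.py <<'E'
from scipy.spatial.transform import Rotation
def wristcam():
    s=observe(); c=read_camera('wrist'); T=np.eye(4)
    T[:3,:3]=Rotation.from_euler('xyz',s['tool_rot']).as_matrix(); T[:3,3]=s['tool_pos']
    c['W']=T@np.array(c['T_tool_cam']); return c
def wworld(c,uv,z):
    uv=np.atleast_2d(uv).astype(float)
    a=(uv-[c['cx'],c['cy']])/[c['fx'],c['fy']]; r=np.hypot(*a.T)+1e-9
    d=np.c_[a*(np.sin(r)/r)[:,None],np.cos(r)]@c['W'][:3,:3].T; o=c['W'][:3,3]
    return o+d*((z-o[2])/d[:,2])[:,None]
def rng(lo,hi,S=110,V=70,im=None):
    hsv=cv2.cvtColor(im,cv2.COLOR_RGB2HSV);h=hsv[...,0]
    k=((h>=lo)|(h<=hi)) if lo>hi else (h>=lo)&(h<=hi)
    return (k&(hsv[...,1]>S)&(hsv[...,2]>V)).astype(np.uint8)
E
python3 - <<'E'
from h import *
s=observe();print(s['time'],s['tool_pos'],s['tool_rot'])
c=wristcam();save('w1',c['img']);np.save('pics/w1.npy',c,allow_pickle=True)
print(c['fx'],c['W'].round(3))
for n,lo,hi,z in(('or',5,18,.099),('grn',40,85,.059)):
    m=rng(lo,hi,im=c['img']);k,l,st,ce=cv2.connectedComponentsWithStats(m)
    for i in range(1,k):
        if st[i,4]>30:
            W=wworld(c,ce[i],z)[0];print(n,st[i],ce[i].round(),W.round(4),inv(SO,SY,W).round(4))
E
```

```text
1.475 [ 0.59412294 -0.35876173  0.20130083] [ 3.14116250e+00 -4.10377614e-04 -6.77169547e-02]
325.19226210127806 [[-0.068 -0.966 -0.251  0.661]
 [-0.998  0.065  0.017 -0.362]
 [ 0.     0.252 -0.968  0.36 ]
 [ 0.     0.     0.     1.   ]]
or [264 190  33  31 913] [280. 205.] [ 0.5985 -0.3568  0.099 ] [ 0.0822 -0.178 ]
grn [303 190  21   5 104] [313. 192.] [ 0.5995 -0.3885  0.059 ] [ 0.0854 -0.2096]
```

View pics/w1.png

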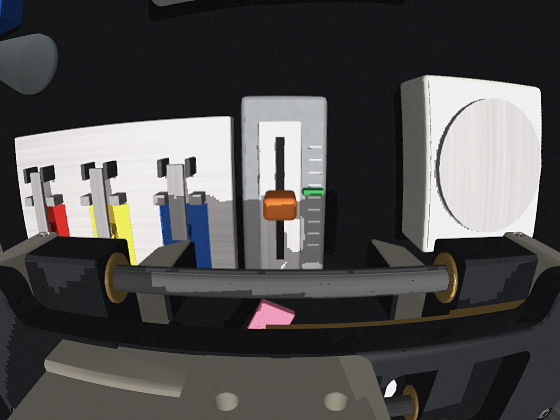

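The wrist view shows the grip at (280,205) and the green pointer at (313,192), about 5 mm further back than the grip. Next I'll grip the slider from above and drag it towards the robot.

Request:
step_arm --pt "-1 0.001 -0.001 0.06 0" --pt "-1 0.001 -0.001 0.11 0" --pt "-1 0.001 -0.001 0.125 0" --pt "-1 0.001 -0.001 0.125 0" --pt "0.5 0.001 -0.001 0.125 0" --pt "0.5 0.001 -0.001 0.125 0" --pt "0.5 0.001 -0.001 0.125 0" --pt "0.5 0.001 -0.001 0.125 0" --pt "0.5 0.001 -0.001 0.125 0" --pt "0.5 -0.012 -0.001 0.125 0" --pt "0.5 -0.024 -0.001 0.125 0" --pt "0.5 -0.036 -0.001 0.125 0" --pt "0.5 -0.046 -0.001 0.125 0" --pt "0.5 -0.052 -0.001 0.125 0" --pt "0.5 -0.056 -0.001 0.125 0" --pt "0.5 -0.056 -0.001 0.125 0" --grip_force 15

```text
time: 3.52
tool_pos: [0.5391, -0.3533, 0.0758]
tool_rot: [3.141, -0.0, -0.066]
contact_force: [-0.1, -1.0, -0.7]
opening: 0.0228
grip_force: 0.0
```

Run:
```python
from h import *
c=wristcam();save('w2',c['img'])
```

```text
(no output)
```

View pics/w2.png

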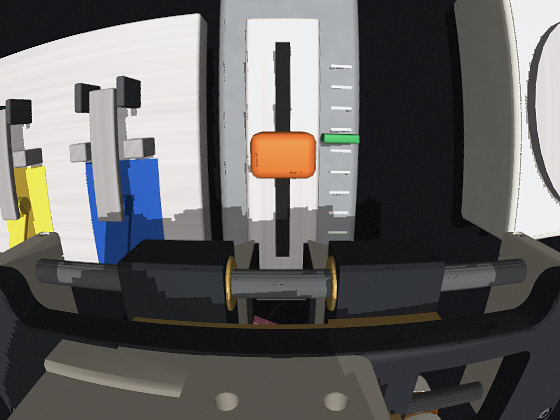

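Run:
```python
from h import *
c=wristcam()
for n,lo,hi,z in(('or',5,18,.099),('grn',40,85,.059)):
    m=rng(lo,hi,im=c['img']);k,l,st,ce=cv2.connectedComponentsWithStats(m)
    i=1+st[1:,4].argmax();W=wworld(c,ce[i],z)[0];print(n,st[i],W.round(4),inv(SO,SY,W).round(4))
print(inv(SO,SY,observe()['tool_pos']))
```

```text
or [ 251  132   65   47 2909] [ 0.5953 -0.3565  0.099 ] [ 0.079  -0.1779]
grn [324 134  36  10 304] [ 0.5992 -0.3887  0.059 ] [ 0.0851 -0.2099]
[ 0.02299025 -0.17846738]
```

Request:
step_arm --pt "0.9 0 0 -0.05 0" --pt "0.9 0.05 0 -0.05 0" --pt "0.9 0.095 0 -0.05 0" --pt "0.9 0.095 0 -0.05 0" --pt "0.9 0.095 0 -0.01 0" --pt "0.9 0.095 0 0.0 0" --pt "0.9 0.095 0 0 0" --pt "0.9 0.082 0 0 0" --pt "0.9 0.072 0 0 0" --pt "0.9 0.062 0 0 0" --pt "0.9 0.052 0 0 0" --pt "0.9 0.042 0 0 0" --pt "0.9 0.034 0 0 0" --pt "0.9 0.03 0 0 0" --pt "0.9 0.028 0 0 0" --pt "0.9 0.028 0 0 0"

```text
time: 5.62
tool_pos: [0.5668, -0.355, 0.0755]
tool_rot: [-3.141, 0.001, -0.066]
contact_force: [0.9, 0.4, 0.4]
opening: 0.0042
grip_force: 0.1
```

Request:
step_arm --pt "0.9 -0.002 0 0 0" --pt "0.9 -0.004 0 0 0" --pt "0.9 -0.004 0 0 0"

```text
time: 6.0
tool_pos: [0.5648, -0.3548, 0.0756]
tool_rot: [3.141, -0.004, -0.066]
contact_force: [8.8, -0.2, -3.5]
opening: 0.005
grip_force: 4.1
```

Run:
```python
from h import *
c=wristcam();save('w3',c['img'])
print(inv(SO,SY,observe()['tool_pos']))
c=read_camera('top');m=rng(5,18,im=c['img']);m[:165]=0;m[255:]=0;m[:,:370]=0;m[:,410:]=0
k,l,st,ce=cv2.connectedComponentsWithStats(m)
for i in range(1,k):print(st[i],inv(SO,SY,world(c,ce[i],.099)))
```

```text
[ 0.04853211 -0.17830284]
```

Request:
step_arm --pt "0.9 0.004 0 0 0" --pt "0.9 0.004 0 -0.06 0" --pt "0.9 0.004 0 -0.12 0" --pt "0.9 0.004 0 -0.15 0"

```text
time: 6.6
tool_pos: [0.5675, -0.3556, 0.2297]
tool_rot: [3.139, -0.003, -0.066]
contact_force: [1.3, -0.3, -1.2]
opening: 0.0047
grip_force: 0.0
```

Run:
```python
from h import *
c=wristcam()
m=rng(5,18,im=c['img']);k,l,st,ce=cv2.connectedComponentsWithStats(m)
i=1+st[1:,4].argmax();W=wworld(c,ce[i],.099)[0];print(st[i],W.round(4),inv(SO,SY,W).round(4))
go(loc(RO,RY,.10,-.03),.24,RY)
```

```text
[267 209  29  28 764] [ 0.5483 -0.3533  0.099 ] [ 0.0319 -0.1779]
 shift [-0.0353 -0.553  -0.0069] twist -0.183
```

Request:
step_arm --pt "0.9 -0.003 -0.06 -0.007 0" --pt "0.9 -0.007 -0.12 -0.007 -0.05" --pt "0.9 -0.01 -0.18 -0.007 -0.08" --pt "0.9 -0.014 -0.24 -0.007 -0.1" --pt "0.9 -0.018 -0.3 -0.007 -0.12" --pt "0.9 -0.022 -0.36 -0.007 -0.15" --pt "0.9 -0.026 -0.42 -0.007 -0.183" --pt "0.9 -0.03 -0.48 -0.007 -0.183" --pt "0.9 -0.035 -0.54 -0.007 -0.183" --pt "0.9 -0.035 -0.553 -0.007 -0.183" --pt "0.9 -0.035 -0.553 -0.007 -0.183" --pt "0.9 -0.035 -0.553 -0.007 -0.183"

```text
time: 8.15
tool_pos: [0.5688, 0.1974, 0.2324]
tool_rot: [3.141, 0.001, 0.115]
contact_force: [-1.0, 0.4, -0.2]
opening: 0.0048
grip_force: 0.0
```

```bash
cat >> h.py <<'E'
HUE={'red':(172,4),'yellow':(20,36),'blue':(103,128)}
def cass(c,names=('red','yellow','blue'),z=.062,box=None):
    """cassette rectangles from the wrist picture, on plane z: rack- and shaker-local centre"""
    for n in names:
        m=rng(*HUE[n],im=c['img']); m[300:]=0
        v,u=np.nonzero(m); W=wworld(c,np.c_[u,v],z)
        ok=(np.abs(W[:,:2]-box[:2]).max(1)<box[2]) if box else W[:,1]>.06
        mm=np.zeros_like(m); mm[v[ok],u[ok]]=1; mm=cv2.morphologyEx(mm,cv2.MORPH_OPEN,np.ones((3,3),np.uint8))
        v,u=np.nonzero(mm)
        if len(u)<40: print(n,'none');continue
        W=wworld(c,np.c_[u,v],z)[:,:2]
        (cx,cy),(w,h),a=cv2.minAreaRect((W*1000).astype(np.float32)); p=np.array([cx,cy])/1000
        print(n,'px',len(u),int(u.mean()),int(v.mean()),'c',p.round(4),'wh',round(w),round(h),'ang',round(a,1),'rack',inv(RO,RY,p).round(4),'shk',inv(SO,SY,p).round(4))
E
python3 - <<'E'
from h import *
c=wristcam();save('w4',c['img']);cass(c);print(observe()['tool_pos'])
E
```

```text
red px 2776 330 187 c [0.5742 0.1469] wh 101 47 ang 6.1 rack [ 0.0986 -0.0812] shk [0.0247 0.3229]
yellow px 2308 172 193 c [0.5099 0.2921] wh 189 89 ang 33.8 rack [0.0517 0.0705] shk [-0.0489  0.4636]
blue px 2710 249 186 c [0.5642 0.231 ] wh 101 45 ang 6.3 rack [0.0985 0.0036] shk [0.0092 0.4062]
[0.56891367 0.19726754 0.23255081]
```

View pics/w4.png

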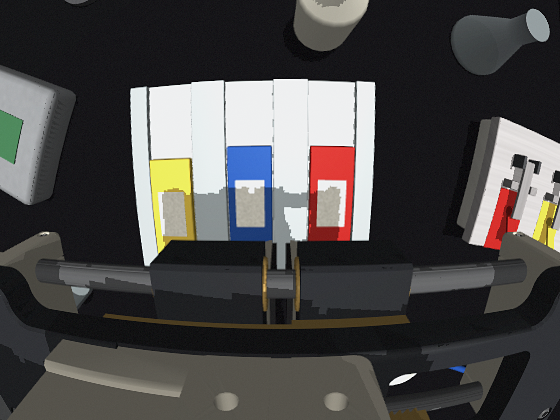

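Run:
```python
from h import *
go(loc(RO,RY,.168,-.083),.09,RY)
```

```text
shift [0.0689 0.0523 0.1426] twist -0.002
```

Request:
step_arm --pt "1 0.045 0.035 0 0" --pt "1 0.069 0.0525 0.04 0" --pt "1 0.069 0.0525 0.1 0" --pt "1 0.069 0.0525 0.143 0" --pt "1 0.069 0.0525 0.166 0" --pt "1 0.069 0.0525 0.1765 0" --pt "1 0.069 0.0525 0.1765 0"

```text
time: 9.07
tool_pos: [0.6435, 0.154, 0.0562]
tool_rot: [3.141, 0.0, 0.116]
contact_force: [-0.0, 0.0, 0.0]
opening: 0.0003
grip_force: 0.0
```

Request:
step_arm --pt "1 -0.012 0 0 0" --pt "1 -0.024 0 0 0" --pt "1 -0.036 0 0 0" --pt "1 -0.047 0 0 0" --pt "1 -0.057 0 0 0" --pt "1 -0.066 0 0 0" --pt "1 -0.073 0 0 0" --pt "1 -0.077 0 0 0" --pt "1 -0.077 0 0 0"

```text
time: 10.2
tool_pos: [0.5664, 0.1459, 0.056]
tool_rot: [3.141, 0.001, 0.117]
contact_force: [0.9, -0.5, 0.0]
opening: 0.0007
grip_force: 0.0
```

Run:
```python
from h import *
go(loc(RO,RY,-.06,-.083),.2,RY)
```

```text
shift [-0.1507  0.0018 -0.144 ] twist -0.0
```

Request:
step_arm --pt "1 0.005 0 -0.02 0" --pt "1 0 0 -0.08 0" --pt "0 -0.05 0 -0.12 0" --pt "-0.6 -0.1 0 -0.144 0" --pt "-0.6 -0.151 0.002 -0.144 0" --pt "-0.6 -0.151 0.002 -0.144 0" --pt "-0.6 -0.151 0.002 -0.144 0"

```text
time: 11.08
tool_pos: [0.418, 0.1264, 0.2005]
tool_rot: [3.141, -0.001, 0.117]
contact_force: [0.6, -0.2, -0.2]
opening: 0.0458
grip_force: 0.0
```

Run:
```python
from h import *
c=wristcam();save('w5',c['img']);cass(c,['red'],box=(.49,.135,.1));
print(inv(RO,RY,observe()['tool_pos']))
go(loc(RO,RY,-.018,-.083),.056-grasp_offset,RY)
```

```text
red px 4609 280 117 c [0.4956 0.1377] wh 119 46 ang 6.9 rack [ 0.0194 -0.0812] shk [-0.0531  0.3085]
[-0.05855739 -0.08329602]
 shift [ 0.0406 -0.0003  0.1631] twist -0.0
```

View pics/w5.png

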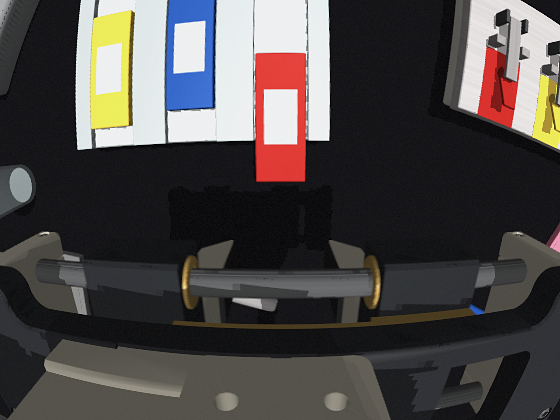

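Red lies at (280,117), measuring 119x46 mm, straight, with its end hanging 40 mm over the edge. Next is the grasp.

Request:
step_arm --pt "-0.6 0.038 -0.002 0 0" --pt "-0.6 0.038 -0.002 0.05 0" --pt "-0.6 0.038 -0.002 0.11 0" --pt "-0.6 0.038 -0.002 0.15 0" --pt "-0.6 0.038 -0.002 0.1635 0" --pt "-0.6 0.038 -0.002 0.1635 0" --pt "0.5 0.038 -0.002 0.1635 0" --pt "0.5 0.038 -0.002 0.1635 0" --pt "0.5 0.038 -0.002 0.1635 0" --pt "0.5 0.038 -0.002 0.1635 0" --pt "0.5 0.038 -0.002 0.1635 0" --grip_force 30

```text
time: 12.5
tool_pos: [0.4551, 0.1328, 0.0373]
tool_rot: [3.141, -0.001, 0.117]
contact_force: [-0.8, -0.5, 5.6]
opening: 0.0456
grip_force: 29.9
```

Run:
```python
from h import *
go(loc(SO,SY,-.105,.085),.13,SY)
```

```text
shift [-0.0509  0.2102 -0.0927] twist 0.183
```

Request:
step_arm --pt "0.5 0 0 -0.03 0" --pt "0.5 0 0 -0.07 0" --pt "0.5 -0.005 0.03 -0.093 0.03" --pt "0.5 -0.015 0.07 -0.093 0.07" --pt "0.5 -0.028 0.12 -0.093 0.12" --pt "0.5 -0.04 0.17 -0.093 0.183" --pt "0.5 -0.051 0.21 -0.093 0.183" --pt "0.5 -0.051 0.21 -0.093 0.183" --pt "0.5 -0.051 0.21 -0.093 0.183"

```text
time: 13.62
tool_pos: [0.4283, -0.0813, 0.1295]
tool_rot: [-3.141, 0.001, -0.067]
contact_force: [-0.2, 0.2, -1.6]
opening: 0.0457
grip_force: 29.9
```

Run:
```python
from h import *
c=wristcam();save('w6',c['img'])
t=observe()['tool_pos'];print(inv(SO,SY,t),t[2]);cass(c,['red'],z=t[2]+grasp_offset+.006,box=(t[0]+.04,t[1],.09))
for n,y in zip(('red','yellow','blue'),(.085,0,-.085)):
    p=loc(SO,SY,.04,y); cass(c,[n],z=.0605,box=(p[0],p[1],.05))
go(loc(SO,SY,-.105,.085),.066-grasp_offset+.004,SY)
```

```text
[-0.10571719  0.08602499] 0.1295671589099351
red px 18646 283 119 c [ 0.4925 -0.0855] wh 46 118 ang 84.9 rack [-0.0097 -0.3025] shk [-0.0414  0.0856]
red px 7509 281 49 c [ 0.5559 -0.0915] wh 77 69 ang 86.1 rack [ 0.0526 -0.3158] shk [0.0222 0.0839]
yellow px 4827 396 43 c [ 0.5606 -0.1738] wh 50 70 ang 86.3 rack [ 0.0477 -0.3981] shk [0.0324 0.002 ]
blue px 3401 487 55 c [ 0.5593 -0.2593] wh 50 78 ang 86.3 rack [ 0.0364 -0.4829] shk [ 0.0367 -0.0834]
 shift [0.0007 0.001  0.0784] twist 0.0
```

View pics/w6.png

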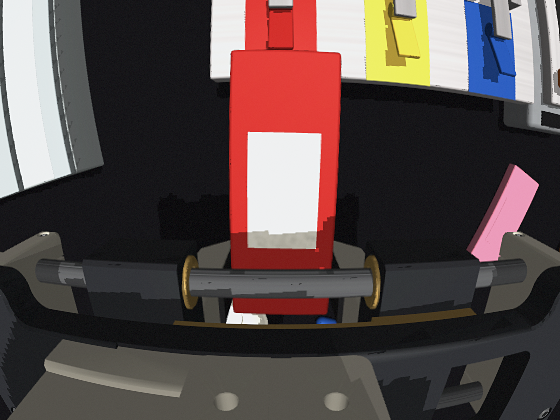

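The held red cassette spans rows 52 to 312 at column 285, straight over the red strip. My rectangle merged with the strip, so I'll compute the ends directly.

Run:
```python
from h import *
c=wristcam();t=observe()['tool_pos']
for uv in((231,52),(340,54),(231,300),(331,312)):
    print(uv,(inv(SO,SY,wworld(c,uv,t[2]+grasp_offset+.006)[0])-inv(SO,SY,t)).round(4))
```

```text
(231, 52) [0.0997 0.0216]
(340, 54) [ 0.099  -0.0231]
(231, 300) [-0.0113  0.0248]
(331, 312) [-0.0181 -0.0232]
```

Request:
step_arm --pt "0.5 0.001 0.001 0.04 0" --pt "0.5 0.001 0.001 0.07 0" --pt "0.5 0.001 0.001 0.0805 0" --pt "0.5 0.001 0.001 0.0805 0" --pt "0.5 0.012 0.001 0.0805 0" --pt "0.5 0.02 0.001 0.082 0" --pt "0.5 0.02 0.001 0.082 0"

```text
time: 14.6
tool_pos: [0.4496, -0.0844, 0.0482]
tool_rot: [3.141, -0.002, -0.066]
contact_force: [-0.4, -0.1, -0.6]
opening: 0.0457
grip_force: 29.9
```

Request:
step_arm --pt "0.5 0.008 0 0.001 0" --pt "0.5 0.016 0 0.001 0" --pt "0.5 0.024 0 0.001 0" --pt "0.5 0.032 0 0.001 0" --pt "0.5 0.04 0 0.001 0" --pt "0.5 0.048 0 0.001 0" --pt "0.5 0.055 0 0.001 0" --pt "0.5 0.06 0 0.001 0" --pt "0.5 0.06 0 0.001 0"

```text
time: 15.72
tool_pos: [0.5042, -0.087, 0.0463]
tool_rot: [-3.14, 0.01, -0.066]
contact_force: [-15.0, 1.5, 12.3]
opening: 0.046
grip_force: 30.0
```

Request:
step_arm --pt "0.5 0.004 0 -0.001 0" --pt "0.5 0.008 0 -0.001 0" --pt "0.5 0.011 0 -0.001 0" --pt "0.5 0.011 0 -0.001 0"

```text
time: 16.23
tool_pos: [0.5113, -0.0876, 0.0469]
tool_rot: [-3.14, 0.018, -0.065]
contact_force: [-28.0, -1.3, 19.9]
opening: 0.0461
grip_force: 30.0
```

Run:
```python
from h import *
c=wristcam();save('w7',c['img'])
t=observe()['tool_pos'];print(inv(SO,SY,t),t[2])
v,u=np.nonzero(rng(172,4,im=c['img']))
k=(abs(u-285)<40); print(u[k].min(),v[k].min())
```

```text
[-0.02255902  0.08477762] 0.046901954410603186
246 50
```

View pics/w7.png

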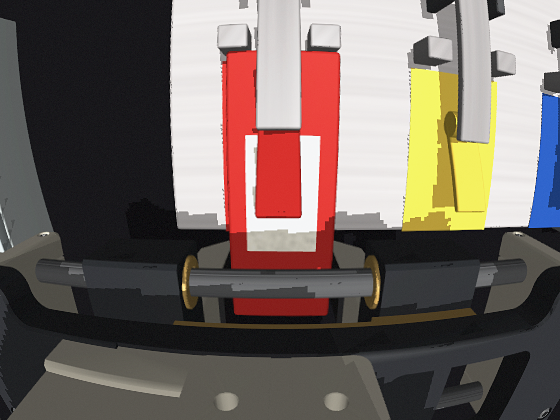

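Red is in: its far edge at row 50 meets the stop blocks, with the finger lying on top. Releasing.

Request:
step_arm --pt "-0.35 -0.004 0 0 0" --pt "-0.35 -0.004 0 0 0" --pt "-0.35 -0.004 0 0 0" --pt "-0.35 -0.004 0 0 0" --pt "-0.35 -0.004 0 -0.04 0" --pt "-0.35 -0.004 0 -0.1 0" --pt "-0.35 -0.05 0 -0.13 0" --pt "-0.35 -0.1 0 -0.13 0" --pt "-0.35 -0.1 0 -0.13 0"

```text
time: 17.4
tool_pos: [0.4167, -0.0814, 0.1779]
tool_rot: [-3.141, 0.001, -0.067]
contact_force: [1.4, -0.0, 0.3]
opening: 0.0622
grip_force: 0.0
```

```bash
cat >> h.py <<'E'
def bayrow(c,name,y):
    """seated cassette: near end and side edges (shaker-local) on top plane z=.072, from near part x<-0.005"""
    m=rng(*HUE[name],im=c['img']);m[250:]=0
    v,u=np.nonzero(m);W=wworld(c,np.c_[u,v],.072)
    L=np.array([inv(SO,SY,w) for w in W]); k=(abs(L[:,1]-y)<.045)&(L[:,0]>-.06)&(L[:,0]<-.004); L=L[k]
    if len(L)<50: print('none');return
    (cx,cy),(w,h),a=cv2.minAreaRect((L*1000).astype(np.float32))
    print(name,'near end',np.percentile(L[:,0],1).round(4),'y',np.percentile(L[:,1],[1,99]).round(4),'mid',L[:,1].mean().round(4),'ang',round(a,1))
E
python3 - <<'E'
from h import *
c=wristcam();save('w8',c['img']);bayrow(c,'red',.085)
go(loc(RO,RY,.10,0),.24,RY)
E
```

```text
red near end -0.0413 y [0.0634 0.1084] mid 0.0859 ang 89.9
 shift [ 0.1262 -0.3189 -0.0618] twist -0.184
```

View pics/w8.png

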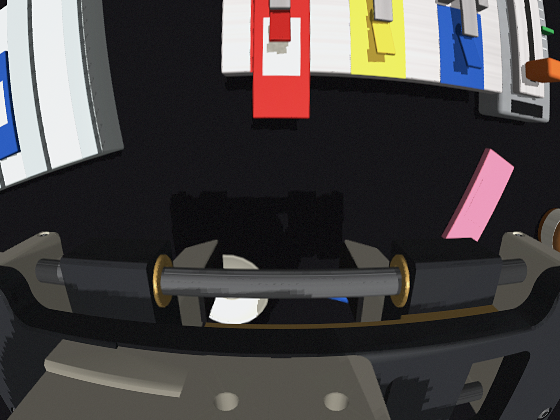

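Red is seated: its near end reads -41 mm (home is -40 mm) and it is centred. Next is blue. I'll re-check both racked cassettes from the top view first.

```bash
cat >> h.py <<'E'
def toprack(names=('red','yellow','blue')):
    c=read_camera('top')
    for n in names:
        m=rng(*HUE[n],S=130,V=90,im=c['img']);m[:165]=0;m[270:]=0;m[:,:165]=0;m[:,275:]=0
        q=np.argwhere(m)[:,::-1]
        if len(q)<20: print(n,'none');continue
        W=np.array([world(c,p,.062)[:2] for p in q]);(cx,cy),(w,h),a=cv2.minAreaRect((W*1000).astype(np.float32))
        print(n,'wh',round(w),round(h),'ang',round(a,1),'rack',inv(RO,RY,(cx/1000,cy/1000)).round(4))
E
python3 - <<'E'
from h import *
toprack()
go(loc(RO,RY,.168,.0015),.20,RY)
E
```

```text
red none
yellow wh 112 42 ang 7.5 rack [0.0781 0.0839]
blue wh 113 42 ang 6.8 rack [ 0.0893 -0.0004]
 shift [ 0.1916 -0.333  -0.0218] twist -0.184
```

Request:
step_arm --pt "1 0.01 -0.05 -0.022 -0.03" --pt "1 0.03 -0.1 -0.022 -0.08" --pt "1 0.06 -0.15 -0.022 -0.12" --pt "1 0.09 -0.2 -0.022 -0.184" --pt "1 0.125 -0.245 -0.022 -0.184" --pt "1 0.16 -0.29 -0.022 -0.184" --pt "1 0.19 -0.332 -0.022 -0.184" --pt "1 0.1915 -0.333 -0.022 -0.184" --pt "1 0.1915 -0.333 0.03 -0.184" --pt "1 0.1915 -0.333 0.085 -0.184" --pt "1 0.1915 -0.333 0.112 -0.184" --pt "1 0.1915 -0.333 0.122 -0.184" --pt "1 0.1915 -0.333 0.122 -0.184"

```text
time: 19.12
tool_pos: [0.633, 0.2373, 0.0557]
tool_rot: [3.141, -0.0, 0.118]
contact_force: [0.1, 0.5, 0.5]
opening: 0.0005
grip_force: 0.0
```

Run:
```python
from h import *
print(inv(RO,RY,observe()['tool_pos']))
```

```text
[0.16752912 0.00176622]
```

Request:
step_arm --pt "1 -0.012 0 0 0" --pt "1 -0.024 0 0 0" --pt "1 -0.036 0 0 0" --pt "1 -0.047 0 0 0" --pt "1 -0.057 0 0 0" --pt "1 -0.066 0 0 0" --pt "1 -0.073 0 0 0" --pt "1 -0.0765 0 0 0" --pt "1 -0.0765 0 0 0" --pt "1 -0.07 0 -0.02 0" --pt "1 -0.076 0 -0.08 0" --pt "0 -0.126 0 -0.12 0" --pt "-0.6 -0.176 0 -0.144 0" --pt "-0.6 -0.2275 0 -0.144 0" --pt "-0.6 -0.2275 0 -0.144 0" --pt "-0.6 -0.2275 0 -0.144 0"

```text
time: 21.12
tool_pos: [0.4075, 0.2109, 0.2]
tool_rot: [-3.141, -0.001, 0.118]
contact_force: [0.6, 0.3, -0.4]
opening: 0.0457
grip_force: 0.0
```

Run:
```python
from h import *
c=wristcam();p=loc(RO,RY,.02,0);cass(c,['blue'],box=(p[0],p[1],.1))
print(inv(RO,RY,observe()['tool_pos']))
go(loc(RO,RY,-.02,.002),.056-grasp_offset,RY)
```

```text
blue px 4607 280 117 c [0.4851 0.2213] wh 119 46 ang 6.5 rack [0.0188 0.0031] shk [-0.069   0.3913]
[-0.05912074  0.00180934]
 shift [ 0.0391 -0.0002  0.1626] twist 0.001
```

Request:
step_arm --pt "-0.6 0.038 -0.001 0 0" --pt "-0.6 0.038 -0.001 0.05 0" --pt "-0.6 0.038 -0.001 0.11 0" --pt "-0.6 0.038 -0.001 0.15 0" --pt "-0.6 0.038 -0.001 0.163 0" --pt "-0.6 0.038 -0.001 0.163 0" --pt "0.5 0.038 -0.001 0.163 0" --pt "0.5 0.038 -0.001 0.163 0" --pt "0.5 0.038 -0.001 0.163 0" --pt "0.5 0.038 -0.001 0.163 0" --pt "0.5 0.038 -0.001 0.163 0" --grip_force 35

```text
time: 22.55
tool_pos: [0.4447, 0.2163, 0.0374]
tool_rot: [-3.141, -0.001, 0.118]
contact_force: [-0.8, -0.1, 6.2]
opening: 0.0459
grip_force: 34.9
```

Run:
```python
from h import *
go(loc(SO,SY,-.105,-.084),.13,SY)
```

```text
shift [-0.0815  0.4605 -0.0926] twist 0.184
```

Request:
step_arm --pt "0.5 0 0 -0.03 0" --pt "0.5 0 0 -0.07 0" --pt "0.5 -0.01 0.03 -0.093 0.02" --pt "0.5 -0.03 0.08 -0.1 0.05" --pt "0.5 -0.045 0.14 -0.1 0.08" --pt "0.5 -0.055 0.2 -0.1 0.11" --pt "0.5 -0.065 0.26 -0.1 0.14" --pt "0.5 -0.07 0.32 -0.1 0.184" --pt "0.5 -0.075 0.38 -0.1 0.184" --pt "0.5 -0.08 0.43 -0.1 0.184" --pt "0.5 -0.0815 0.4605 -0.0926 0.184" --pt "0.5 -0.0815 0.4605 -0.0926 0.184" --pt "0.5 -0.0815 0.4605 -0.0926 0.184"

```text
time: 24.18
tool_pos: [0.417, -0.2498, 0.1291]
tool_rot: [-3.141, 0.001, -0.066]
contact_force: [0.3, -0.0, -0.4]
opening: 0.0456
grip_force: 34.9
```

```bash
cat >> h.py <<'E'
def held(c,name):
    """far end of the held cassette relative to the tool (shaker axes); expect x=+.099, y centre 0"""
    t=observe()['tool_pos'];m=rng(*HUE[name],im=c['img']);m[250:]=0
    v,u=np.nonzero(m);W=wworld(c,np.c_[u,v],t[2]+grasp_offset+.006)
    L=np.array([inv(SO,SY,w) for w in W])-inv(SO,SY,t);k=(abs(L[:,1])<.03)&(L[:,0]<.0985);L=L[k]
    for a,b in((.03,.04),(.05,.06),(.08,.09),(.097,.0985)):
        q=L[(L[:,0]>a)&(L[:,0]<b)][:,1]
        print(a,len(q),np.percentile(q,[2,98]).round(4) if len(q) else '')
E
python3 - <<'E'
from h import *
c=wristcam();save('w9',c['img']);held(c,'blue');print(inv(SO,SY,observe()['tool_pos']))
E
```

```text
0.03 816 [-0.0217  0.0232]
0.05 868 [-0.0222  0.0229]
0.08 2658 [-0.0218  0.0218]
0.097 361 [-0.0218  0.0214]
[-0.10572067 -0.08308295]
```

View pics/w9.png

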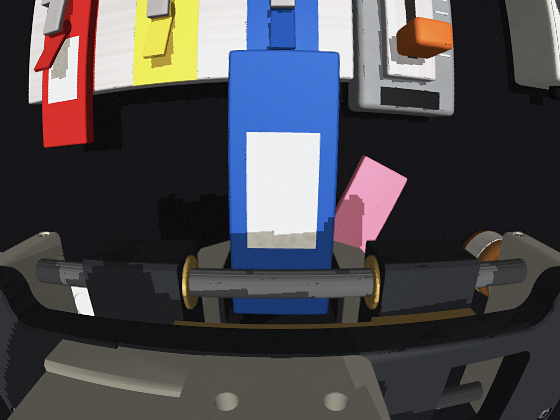

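Blue is held straight (far edge at row 50) above the blue strip, and red is still seated at (68,80). Lowering and inserting.

Request:
step_arm --pt "0.5 0.001 0.001 0.04 0" --pt "0.5 0.001 0.001 0.07 0" --pt "0.5 0.001 0.001 0.08 0" --pt "0.5 0.001 0.001 0.08 0" --pt "0.5 0.012 0.001 0.08 0" --pt "0.5 0.02 0.001 0.0815 0" --pt "0.5 0.028 0.001 0.0815 0" --pt "0.5 0.036 0.001 0.0815 0" --pt "0.5 0.044 0.001 0.0815 0" --pt "0.5 0.052 0.001 0.0815 0" --pt "0.5 0.06 0.001 0.0815 0" --pt "0.5 0.068 0.001 0.0815 0" --pt "0.5 0.075 0.001 0.0815 0" --pt "0.5 0.081 0.001 0.0815 0" --pt "0.5 0.085 0.001 0.0815 0" --pt "0.5 0.088 0.001 0.0815 0" --pt "0.5 0.088 0.001 0.0815 0"

```text
time: 26.35
tool_pos: [0.4993, -0.2566, 0.0475]
tool_rot: [-3.139, 0.013, -0.065]
contact_force: [-23.9, 0.1, 14.1]
opening: 0.0456
grip_force: 35.0
```

Run:
```python
from h import *
t=observe()['tool_pos'];print(inv(SO,SY,t),t[2])
```

```text
[-0.0234065  -0.08460086] 0.047471771747992525
```

Request:
step_arm --pt "0.5 0.003 0 0 0" --pt "0.5 0.004 0 0 0" --pt "0.5 0.004 0 0 0" --pt "-0.35 0 0 0 0" --pt "-0.35 0 0 0 0" --pt "-0.35 0 0 0 0" --pt "-0.35 0 0 0 0" --pt "-0.35 0 0 -0.04 0" --pt "-0.35 0 0 -0.1 0" --pt "-0.35 -0.05 0 -0.13 0" --pt "-0.35 -0.1 0 -0.13 0" --pt "-0.35 -0.1 0 -0.13 0"

```text
time: 27.85
tool_pos: [0.403, -0.2502, 0.1783]
tool_rot: [-3.141, 0.001, -0.068]
contact_force: [0.2, -0.4, -0.9]
opening: 0.0619
grip_force: 0.0
```

Run:
```python
from h import *
c=wristcam();save('w10',c['img']);bayrow(c,'blue',-.085);bayrow(c,'red',.085)
toprack(['yellow'])
go(loc(RO,RY,.157,.086),.20,RY)
```

```text
blue near end -0.0421 y [-0.106 -0.061] mid -0.0835 ang 89.8
red near end -0.0418 y [0.0588 0.1083] mid 0.0827 ang 89.5
yellow wh 112 40 ang 6.6 rack [0.0776 0.0838]
 shift [ 0.1683 -0.5835 -0.0217] twist -0.184
```

Request:
step_arm --pt "1 0 -0.06 -0.022 0" --pt "1 0 -0.12 -0.022 -0.03" --pt "1 0.005 -0.18 -0.022 -0.05" --pt "1 0.01 -0.24 -0.022 -0.08" --pt "1 0.025 -0.3 -0.022 -0.1" --pt "1 0.045 -0.36 -0.022 -0.12" --pt "1 0.065 -0.415 -0.022 -0.15" --pt "1 0.09 -0.47 -0.022 -0.184" --pt "1 0.115 -0.52 -0.022 -0.184" --pt "1 0.145 -0.56 -0.022 -0.184" --pt "1 0.168 -0.5835 -0.022 -0.184" --pt "1 0.168 -0.5835 -0.022 -0.184" --pt "1 0.168 -0.5835 0.03 -0.184" --pt "1 0.168 -0.5835 0.085 -0.184" --pt "1 0.168 -0.5835 0.112 -0.184" --pt "1 0.168 -0.5835 0.122 -0.184" --pt "1 0.168 -0.5835 0.122 -0.184"

```text
time: 30.08
tool_pos: [0.6117, 0.3202, 0.056]
tool_rot: [3.142, -0.0, 0.118]
contact_force: [0.5, -0.6, -0.6]
opening: 0.0002
grip_force: 0.0
```

Run:
```python
from h import *
print(inv(RO,RY,observe()['tool_pos']))
```

```text
[0.15609753 0.08653762]
```

Push by 64.5 mm to bring the tool to 91.5 mm, then go round to the front.

Request:
step_arm --pt "1 -0.012 0 0 0" --pt "1 -0.024 0 0 0" --pt "1 -0.036 0 0 0" --pt "1 -0.047 0 0 0" --pt "1 -0.056 0 0 0" --pt "1 -0.062 0 0 0" --pt "1 -0.065 0 0 0" --pt "1 -0.065 0 0 0" --pt "1 -0.06 0 -0.02 0" --pt "1 -0.065 0 -0.08 0" --pt "0 -0.115 0 -0.12 0" --pt "-0.6 -0.165 0 -0.144 0" --pt "-0.6 -0.216 0 -0.144 0" --pt "-0.6 -0.216 0 -0.144 0" --pt "-0.6 -0.216 0 -0.144 0"

```text
time: 31.95
tool_pos: [0.3979, 0.295, 0.2]
tool_rot: [-3.141, -0.001, 0.118]
contact_force: [-0.3, -0.8, -0.3]
opening: 0.0454
grip_force: 0.0
```

Run:
```python
from h import *
c=wristcam();p=loc(RO,RY,.02,.085);cass(c,['yellow'],box=(p[0],p[1],.1))
print(inv(RO,RY,observe()['tool_pos']))
go(loc(RO,RY,-.021,.0865),.056-grasp_offset,RY)
```

```text
yellow px 4611 279 117 c [0.4753 0.3068] wh 119 46 ang 6.6 rack [0.019  0.0892] shk [-0.0845  0.4759]
[-0.05886274  0.08649612]
 shift [0.0379 0.     0.1626] twist 0.001
```

Request:
step_arm --pt "-0.6 0.038 -0.002 0 0" --pt "-0.6 0.038 -0.002 0.05 0" --pt "-0.6 0.038 -0.002 0.11 0" --pt "-0.6 0.038 -0.002 0.15 0" --pt "-0.6 0.038 -0.002 0.163 0" --pt "-0.6 0.038 -0.002 0.163 0" --pt "0.5 0.038 -0.002 0.163 0" --pt "0.5 0.038 -0.002 0.163 0" --pt "0.5 0.038 -0.002 0.163 0" --pt "0.5 0.038 -0.002 0.163 0" --pt "0.5 0.038 -0.002 0.163 0"

```text
time: 33.38
tool_pos: [0.435, 0.3014, 0.0375]
tool_rot: [-3.141, -0.001, 0.118]
contact_force: [-1.5, 0.2, 6.6]
opening: 0.0456
grip_force: 34.9
```

Run:
```python
from h import *
go(loc(SO,SY,-.105,.001),.13,SY)
```

```text
shift [-0.0664  0.4626 -0.0925] twist 0.184
```

Request:
step_arm --pt "0.5 0 0 -0.03 0" --pt "0.5 0 0 -0.07 0" --pt "0.5 -0.01 0.03 -0.093 0.02" --pt "0.5 -0.025 0.08 -0.1 0.05" --pt "0.5 -0.035 0.14 -0.1 0.08" --pt "0.5 -0.045 0.2 -0.1 0.11" --pt "0.5 -0.05 0.26 -0.1 0.14" --pt "0.5 -0.055 0.32 -0.1 0.184" --pt "0.5 -0.06 0.38 -0.1 0.184" --pt "0.5 -0.064 0.43 -0.1 0.184" --pt "0.5 -0.0665 0.4625 -0.0926 0.184" --pt "0.5 -0.0665 0.4625 -0.0926 0.184" --pt "0.5 -0.0665 0.4625 -0.0926 0.184"

```text
time: 35.0
tool_pos: [0.4226, -0.1653, 0.1292]
tool_rot: [-3.141, 0.001, -0.066]
contact_force: [-0.4, 0.5, -0.6]
opening: 0.0457
grip_force: 34.9
```

Run:
```python
from h import *
c=wristcam();save('w11',c['img']);held(c,'yellow');print(inv(SO,SY,observe()['tool_pos']))
```

```text
0.03 825 [-0.0219  0.0231]
0.05 868 [-0.0223  0.0228]
0.08 2671 [-0.022   0.0217]
0.097 373 [-0.0223  0.0213]
[-0.10583735  0.00176911]
```

View pics/w11.png

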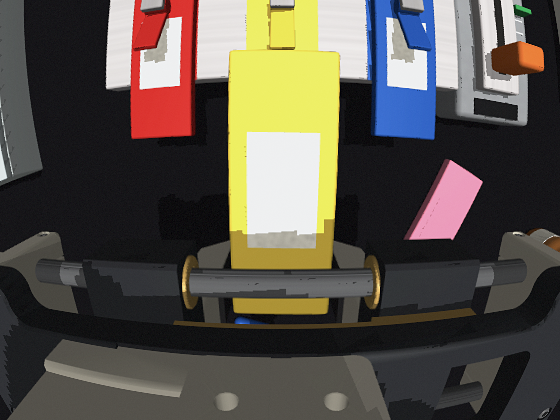

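Yellow is held straight, centred between the seated red (162,80) and blue (405,80). Inserting.

Request:
step_arm --pt "0.5 0.001 0.001 0.04 0" --pt "0.5 0.001 0.001 0.07 0" --pt "0.5 0.001 0.001 0.08 0" --pt "0.5 0.001 0.001 0.08 0" --pt "0.5 0.012 0.001 0.08 0" --pt "0.5 0.02 0.001 0.0815 0" --pt "0.5 0.028 0.001 0.0815 0" --pt "0.5 0.036 0.001 0.0815 0" --pt "0.5 0.044 0.001 0.0815 0" --pt "0.5 0.052 0.001 0.0815 0" --pt "0.5 0.06 0.001 0.0815 0" --pt "0.5 0.068 0.001 0.0815 0" --pt "0.5 0.075 0.001 0.0815 0" --pt "0.5 0.081 0.001 0.0815 0" --pt "0.5 0.085 0.001 0.0815 0" --pt "0.5 0.088 0.001 0.0815 0" --pt "0.5 0.091 0.001 0.0815 0" --pt "0.5 0.092 0.001 0.0815 0" --pt "0.5 0.092 0.001 0.0815 0"

```text
time: 37.42
tool_pos: [0.5052, -0.1716, 0.0474]
tool_rot: [-3.138, 0.021, -0.065]
contact_force: [-36.3, -1.6, 24.2]
opening: 0.0457
grip_force: 35.0
```

Run:
```python
from h import *
t=observe()['tool_pos'];print(inv(SO,SY,t),t[2])
```

```text
[-0.02312945  0.00060359] 0.0474075219531344
```

Request:
step_arm --pt "-0.3 -0.005 0 0 0" --pt "-0.3 -0.005 0 0 0" --pt "-0.3 -0.005 0 0 0" --pt "-0.3 -0.005 0 0 0" --pt "-0.3 -0.005 0 -0.04 0" --pt "-0.3 -0.005 0 -0.1 0" --pt "-0.3 -0.05 0 -0.13 0" --pt "-0.3 -0.1 0 -0.13 0" --pt "-0.3 -0.1 0 -0.13 0"

```text
time: 38.55
tool_pos: [0.4124, -0.1655, 0.1782]
tool_rot: [-3.141, 0.001, -0.067]
contact_force: [-0.2, -0.3, 0.2]
opening: 0.0596
grip_force: 0.0
```

Run:
```python
from h import *
c=wristcam();save('w12',c['img'])
for n,y in zip(('red','yellow','blue'),(.085,0,-.085)): bayrow(c,n,y)
toprack()
go(loc(SO,SY,0,-.178),.19,SY)
```

```text
red near end -0.0416 y [0.0619 0.1087] mid 0.0848 ang 89.8
yellow near end -0.0423 y [-0.0209  0.0242] mid 0.0015 ang 90.0
blue near end -0.0419 y [-0.1063 -0.0604] mid -0.0829 ang 89.9
red none
yellow none
blue none
 shift [ 0.113   0.1775 -0.0116] twist -0.001
```

View pics/w12.png

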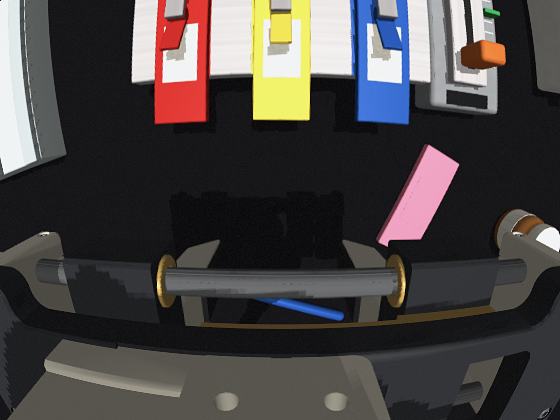

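All three are seated: near ends are at about -42 mm, straight and centred, with the fingers on their labels. The rack is empty. Now I'll push the slider from the front to the pointer.

Request:
step_arm --pt "1 0 0.05 -0.012 0" --pt "1 0.02 0.1 -0.012 0" --pt "1 0.06 0.14 -0.012 0" --pt "1 0.1 0.1775 -0.012 0" --pt "1 0.11 0.1775 -0.012 0" --pt "1 0.11 0.1775 0.04 0" --pt "1 0.11 0.1775 0.09 0" --pt "1 0.11 0.1775 0.1025 0" --pt "1 0.11 0.1775 0.1025 0" --pt "1 0.12 0.1775 0.1025 0" --pt "1 0.13 0.1775 0.1025 0" --pt "1 0.14 0.1775 0.1025 0" --pt "1 0.15 0.1775 0.1025 0" --pt "1 0.16 0.1775 0.1025 0" --pt "1 0.168 0.1775 0.1025 0" --pt "1 0.173 0.1775 0.1025 0" --pt "1 0.173 0.1775 0.1025 0"

```text
time: 40.78
tool_pos: [0.5762, -0.3547, 0.0752]
tool_rot: [-3.141, -0.0, -0.066]
contact_force: [-0.9, -0.3, 0.4]
opening: 0.0002
grip_force: 0.0
```

```bash
cat > s.py <<'E'
from h import *
c=wristcam();t=observe()['tool_pos'];print('tool',inv(SO,SY,t),t[2])
for n,lo,hi,z in(('or',5,18,.099),('grn',40,85,.059)):
    m=rng(lo,hi,im=c['img']);k,l,st,ce=cv2.connectedComponentsWithStats(m)
    i=1+st[1:,4].argmax();v,u=np.nonzero(l==i);L=np.array([inv(SO,SY,w) for w in wworld(c,np.c_[u,v],z)])
    print(n,st[i],'mean',L.mean(0).round(4),'x ends',np.percentile(L[:,0],[1,99]).round(4))
E
python3 s.py
```

```text
tool [ 0.05960544 -0.17747762] 0.0751589785099803
or [ 254  197   63   58 2745] mean [ 0.087  -0.1777] x ends [0.0732 0.0978]
grn [324 201  35   9 279] mean [ 0.0854 -0.2099] x ends [0.0834 0.0874]
```

Request:
step_arm --pt "1 -0.006 0 0 0" --pt "1 -0.025 0 -0.04 0" --pt "1 -0.04 0 -0.09 0" --pt "1 -0.04 0 -0.09 0" --pt "1 -0.04 0 -0.09 0"

```text
time: 41.45
tool_pos: [0.5354, -0.3521, 0.1652]
tool_rot: [-3.141, 0.0, -0.067]
contact_force: [-0.8, 0.4, 0.2]
opening: 0.0005
grip_force: 0.0
```

```bash
python3 s.py; python3 -c "
from h import *
c=wristcam();print(inv(SO,SY,c['W'][:3,3]));save('w13',c['img'][0:260,150:450],2)"
```

```text
tool [ 0.01879224 -0.17727724] 0.16431750460312372
or [ 264  121   39   29 1069] mean [ 0.0812 -0.1778] x ends [0.0717 0.0904]
grn [310 128  25   5 125] mean [ 0.0849 -0.2096] x ends [0.0831 0.0868]
[ 0.08649058 -0.17612696]
```

View pics/w13.png

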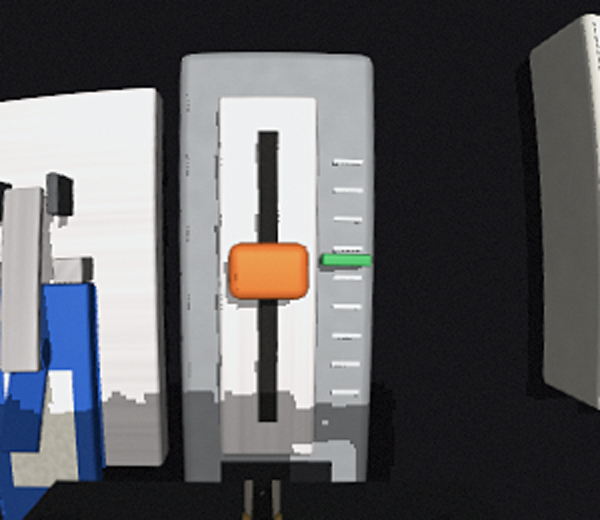

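Seen from directly above, the grip is at 81.2 mm and the pointer at 84.9 mm, so it needs about 3.5 mm more.

Request:
step_arm --pt "1 0.015 0 0.04 0" --pt "1 0.025 0 0.085 0" --pt "1 0.03 0 0.0895 0" --pt "1 0.036 0 0.0895 0" --pt "1 0.04 0 0.0895 0" --pt "1 0.043 0 0.0895 0" --pt "1 0.0448 0 0.0895 0" --pt "1 0.0448 0 0.0895 0" --pt "1 0.035 0 0.0895 0" --pt "1 0.02 0 0.05 0" --pt "1 0 0 0 0" --pt "1 0 0 0 0" --pt "1 0 0 0 0"

```text
time: 43.18
tool_pos: [0.5353, -0.352, 0.1652]
tool_rot: [-3.141, 0.0, -0.066]
contact_force: [0.2, 0.2, -0.5]
opening: 0.0001
grip_force: 0.0
```

```bash
python3 s.py
```

```text
tool [ 0.01878231 -0.17724111] 0.16428720015848003
or [ 264  115   39   29 1068] mean [ 0.0853 -0.1777] x ends [0.0758 0.0945]
grn [310 128  25   5 125] mean [ 0.0849 -0.2095] x ends [0.0831 0.0867]
```

Slider aligned. Back off, re-check all the cassettes, then hand in.

Request:
step_arm --pt "1 -0.05 -0.03 -0.02 0" --pt "1 -0.09 -0.08 -0.02 0" --pt "1 -0.12 -0.13 -0.02 0" --pt "1 -0.14 -0.17 -0.02 0" --pt "1 -0.14 -0.177 -0.02 0" --pt "1 -0.14 -0.177 -0.02 0" --pt "1 -0.14 -0.177 -0.02 0" --pt "1 -0.14 -0.177 -0.02 0"

```text
time: 44.22
tool_pos: [0.4082, -0.1672, 0.185]
tool_rot: [-3.142, 0.0, -0.067]
contact_force: [-0.6, 0.3, 0.1]
opening: 0.0007
grip_force: 0.0
```

Run:
```python
from h import *
c=wristcam();ok=0
for n,y in zip(('red','yellow','blue'),(.085,0,-.085)): bayrow(c,n,y)
c=read_camera('top')
for nm,p in (('flask',(296,148)),('bottle',(234,152))): print(nm,world(c,p).round(3))
s=observe();print(s['contact_force'],s['qvel'].round(3))
```

```text
red near end -0.0421 y [0.0616 0.1085] mid 0.0848 ang 89.5
yellow near end -0.0421 y [-0.021   0.0243] mid 0.0016 ang 89.8
blue near end -0.0422 y [-0.1056 -0.0605] mid -0.0826 ang 89.9
flask [ 0.779 -0.044  0.087]
bottle [0.756 0.163 0.133]
[-0.01043106  0.17588387  0.02129161] [ 0.005 -0.007  0.005 -0.    -0.001  0.001]
```

```bash
python3 -c "
from cell import *
print(hand_in())"
```

```text
the job is handed in; nothing more can be done
None
```

I handed the job in at about 44 s. By my last camera measurements, the red, yellow and blue cassettes are home under their own fingers, the slider is within about 0.5 mm of the green pointer, and the flask and wash bottle are standing; the hand-in call returned no verdict.

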